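# Bolt the lid of a water-sample case

### The job

Close the sample case for transport: push its sprung lid down and, while keeping it down, slide the bolt across until it is fully home in the yellow keeper, its tip against the back of the hole, then let go so that the lid stays bolted. The keeper's height differs from case to case, so feel for its hole and never ram the bolt into it: a light push is enough. Leave the flask, the bottle and the meter alone.

Things in the scene. Friction and masses are not known exactly. Their poses are not given: they have to be found in the camera images.
- case: White plastic sample case fixed to the bench, 200 mm deep (its x, front at -100, hinge side at +100), 300 mm wide (its y), 100 mm high; origin at the centre of its underside, z up. The bolt lies on the lid near the front edge and slides towards the case's +y into a yellow keeper block outside the +y wall.
- hinge (a point): Middle of the lid's hinge line, which runs along the case's y at case x = +100, z = 100 mm. Its axes are the case's.
- keeper_plate (a point): Fixed point in the plane of the keeper's near face (case x -73, y 153, z 136.5 mm): nominal hole centre. The yellow keeper (40 x 34 mm, 22 mm from hole centre to top) was set by hand: its hole is truly anywhere from 8 mm below to 8 mm above this point, still during the work; no reading gives it. The hole is 20 mm wide, 12.5 mm high and 28 mm deep with a closed back, square edged.
- lid (a joint): Lid hinge angle, rad: 0 = shut hard on the case, positive = front raised. A hinge spring holds the white lid (200 x 300 x 15 mm) ajar at about 0.3; near shut some 4 to 8 N downward at the bolt holds it, and it springs up unless bolted. At a small angle a the rod's axis is 127 mm + 175 mm x a above the bench, so the rod meets the hole at some angle from 0.005 to 0.105.
- bolt (a joint): Travel of the bolt, m: 0 = drawn back, 0.040 = fully home, tip against the back of the keeper's hole, growing towards the case's +y; it starts at 0 to 0.006. Friction about 2 N, no spring. At 0 the tip is 12 mm short of the keeper's near face, at 0.040 it is 28 mm inside. Steel rod, 10 mm in diameter, flat tip 9 mm across.
- knob (a point): Point on the axis of the bolt's brass knob, 26 mm above the rod's axis and 12 mm below the knob's top. The knob is a pin 14 mm in diameter, square to the lid, its base on the rod; moves with bolt and lid. Axes: z along the knob, y along the travel. Lid 0, travel 0: case x -75, y 50, z 153 mm. Guides 11 mm above the rod's axis stand 80 mm to -y and 75 mm to +y of it (drawn back).
- bolt_tip (a point): Centre of the flat tip of the bolt's rod, 91 mm from the knob's axis along +y and on the rod's axis.
- flask: Amber conical flask, 82 mm across its foot, 122 mm high; origin at the centre of its underside. Not to be disturbed.
- reagent: White bottle with a blue cap, 56 mm in diameter, 120 mm high; origin at the centre of its underside. Not to be disturbed.
- meter: Green hand-held meter lying flat, 190 x 85 x 35 mm with a black cell cover 30 mm taller; origin at the centre of its underside. Not to be disturbed.

How it is judged:
On the way:
1. the lid is pressed down (hinge below 0.13 rad) with the bolt still drawn back (travel below 20 mm) (value of joint lid below 0.13 rad and value of joint bolt below 0.02 m), for 0.05 s.
At the end, for the whole second after the job is handed in: The bolt is home in the keeper (travel above 37 mm of 40) and holds the lid down (hinge below 0.13 rad), both at rest, nothing touched (value of joint bolt above 0.037 m and value of joint lid below 0.13 rad and velocity of joint lid below 0.02 rad/s and velocity of joint bolt below 0.005 m/s).
It fails at once if the bolt is rammed against the keeper with more than 25 N (contact force between bolt and keeper above 25 N).
It fails at once if the flask, the bottle or the meter is moved by more than 20 mm (distance of any of flask, reagent, meter from where it was at the start of the episode above 0.02 m).
It also fails if it takes over 72 s, if anything falls off the work surface, if the arm or the gripper's body presses on something with over 40 N, if the wrist force passes 120 N, or if a joint passes its speed limit or range.

### The arm

A 6-joint arm with a two-finger parallel gripper is mounted at the origin on the work surface. World frame = base frame: x ahead of the robot, y to its left, z up, the work surface at z = 0. Lengths are in m, angles in rad, forces in N, time in s.
With the tool pointing down it reaches from about 0.325 to 0.9 m from the base axis. Payload 6.1 kg.
Tool frame: the origin (TCP) lies at the very end of the fingers, on their centre line; the grasp point (between the pads) lies 19 mm behind it (arm.grip_point_offset is the distance from the TCP to the grasp point, in m); z points along the fingers, y is the direction in which the jaws open and shut (so a half turn about z gives the same grasp; the last joint's range is limited). The gripper opens to 87 mm and grips with 3 to 60 N. Pads are 19 mm wide; open, the fingers measure 117 mm over their backs; the gripper's body (75 mm by 190 mm) begins 51 mm behind the grasp point.
Start: joints at [1.097, 0.22, 1.526, -0, 1.395, -0.126], TCP at [0.213, 0.588, 0.223] pointing down, gripper open.
Joint ranges: [-2.98, 2.98], [-0.91, 2.08], [0.09, 2.57], [-1.24, 4.39], [0.2, 2.65], [-2.68, 2.68]. Speed limits (rad/s): [2.57, 2.57, 3.01, 3.14, 3.14, 3.14].

### API

Orientations are given as a rotation vector (axis times angle).
In Python, from cell import arm gives the robot as it stands. Calls block until the motion is done:
- arm.move_pose(position, orientation): joint-space move of the TCP to a pose.
- arm.move_l(position, feed=0.15, rotation=None): straight line of the TCP; rotation=None keeps the orientation; feed is the mean speed in m/s.
- arm.move_j(angles): joint-space move.
- arm.command_gripper(opening): finger opening in m; the grip force is fixed at half the most; returns when the fingers have stopped.
- arm.hold(seconds).
- arm.ik(position, orientation): joint angles nearest the present ones, or None.
- arm.read_camera(name): name is "scene" or "top" or "wrist"; returns a dict with "frame" (480x640x3 uint8, blue, green, red), "camera_matrix" (3x3 intrinsics, pixels), "world_from_camera" (4x4, takes a point from camera to world coordinates); the wrist camera has in their place "tool_from_camera" (4x4, takes a point from camera to tool coordinates, whose origin is the TCP and whose axes are the flange's). Camera axes: x right, y up, looking along -z (the intrinsics and any distortion apply to the point x, -y, -z); pixel columns grow to the right and rows downward; lengths in m; the calibration is good to about 2 mm. A picture is of the moment at which its call begins: read the wrist's pose just before it. There is no depth.
A pose or a line that the arm cannot do raises arm.PlanningError and nothing moves.
- arm.hand_in(): hands the job in, once; it reports no verdict.
Readings, each from a call of its own:
- arm.get_clock(): time.
- arm.get_joints(): joint angles.
- arm.get_joint_velocities(): joint speeds.
- arm.get_joint_torque(): joint torques, N m.
- arm.get_position(): TCP position.
- arm.get_ee_rot(): TCP orientation.
- arm.get_force(): force on the tool from outside, world axes, zero at the start.
- arm.get_wrist_torque(): the same for the moment, N m.
- arm.get_width(): finger opening in m.
Only numpy, scipy, OpenCV 4.12 (cv2) and the standard library are available. Lean on these libraries where they do the work, as an engineer would, in place of code of your own. Each camera call takes 0.05 s, during which the arm holds its last target.

## Working session

There is one attempt and no reset: what is moved stays moved. The work goes in short steps, each a Python script; the robot and the scene stay as the last script left them, time stands still between calls to the robot, and variables do not carry over. Pictures are saved under pics/ and viewed, and the job is handed in when it is done.

```bash
ls; mkdir -p pics
python3 - <<'E'
from cell import arm
import cv2,numpy as np
for n in ("scene","top","wrist"):
    r=arm.read_camera(n); cv2.imwrite(f"pics/{n}0.png",r["frame"])
    np.savez(f"{n}0.npz",**{k:v for k,v in r.items()})
    print(n,[k for k in r]); print(np.round(r["camera_matrix"],1)); print(np.round(r.get("world_from_camera",r.get("tool_from_camera")),3))
    print({k:v for k,v in r.items() if k not in("frame","camera_matrix","world_from_camera","tool_from_camera")})
print(arm.get_clock(),arm.get_position(),arm.get_ee_rot(),arm.get_force(),arm.get_width())
E
```

```text
pics
scene ['frame', 'camera_matrix', 'world_from_camera']
[[520.7   0.  321.5]
 [  0.  520.7 237. ]
 [  0.    0.    1. ]]
[[ 0.756 -0.424  0.499  1.105]
 [ 0.655  0.487 -0.578 -0.524]
 [ 0.003  0.763  0.646  0.759]
 [ 0.     0.     0.     1.   ]]
{}
top ['frame', 'camera_matrix', 'world_from_camera']
[[485.    0.  319.4]
 [  0.  485.  234.9]
 [  0.    0.    1. ]]
[[-0.002  1.    -0.03   0.556]
 [-1.    -0.003 -0.029  0.03 ]
 [-0.029  0.03   0.999  1.181]
 [ 0.     0.     0.     1.   ]]
{}
wrist ['frame', 'camera_matrix', 'tool_from_camera']
[[421.1   0.  317.5]
 [  0.  421.1 239.8]
 [  0.    0.    1. ]]
[[-0.     0.962  0.272  0.075]
 [ 1.     0.     0.001  0.   ]
 [ 0.001  0.272 -0.962 -0.163]
 [ 0.     0.     0.     1.   ]]
{}
0.15 [0.21280585 0.58714793 0.22166434] [-5.43446552e-01 -3.09376396e+00  2.27874124e-03] [ 0.48699134  0.10802149 -0.71343194] 0.08709338920357172
```

View pics/scene0.png

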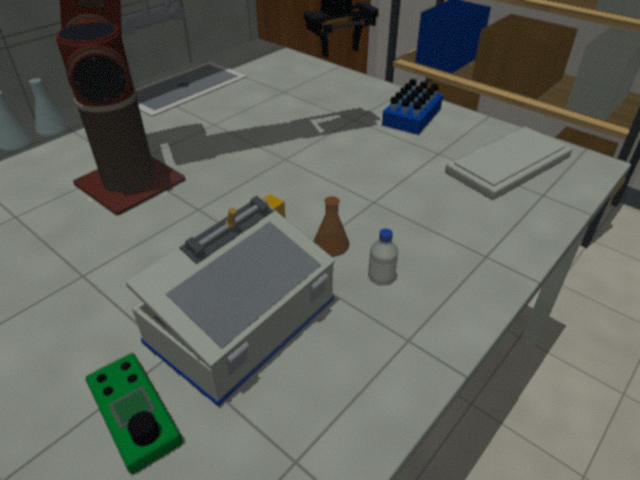

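View pics/top0.png

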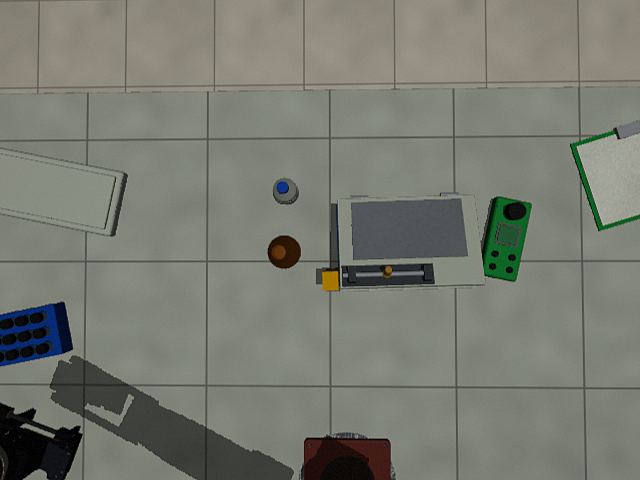

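View pics/wrist0.png

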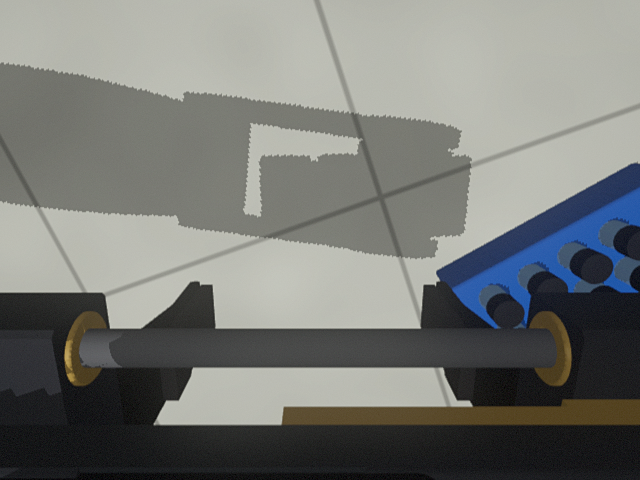

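The images show the case near x≈0.5, y≈0, with its front facing the robot and its +y to the left. In the top view the knob is at (388,270) and the keeper at (330,281). The flask, bottle and meter are well clear of the bolt. Next I'll take rough positions.

```bash
cat > h.py <<'E'
import cv2,numpy as np
from scipy.spatial.transform import Rotation as R
def ray(K,T,uv):
    d=np.array([(uv[0]-K[0,2])/K[0,0],-(uv[1]-K[1,2])/K[1,1],-1.0])
    return T[:3,3],T[:3,:3]@d
def onz(K,T,uv,z):
    o,d=ray(K,T,uv); return o+d*(z-o[2])/d[2]
def tri(rays):
    A=np.zeros((3,3));b=np.zeros(3)
    for o,d in rays:
        d=d/np.linalg.norm(d);P=np.eye(3)-np.outer(d,d);A+=P;b+=P@o
    p=np.linalg.solve(A,b)
    return p,[np.linalg.norm(np.cross(p-o,d/np.linalg.norm(d)))for o,d in rays]
def mask(img,lo,hi,k=3):
    m=cv2.inRange(cv2.cvtColor(img,cv2.COLOR_BGR2HSV),lo,hi)
    return cv2.morphologyEx(m,cv2.MORPH_OPEN,np.ones((k,k)))
def blobs(m,amin=15):
    n,l,s,c=cv2.connectedComponentsWithStats(m)
    return [(s[i].tolist(),c[i].round(1).tolist()) for i in range(1,n) if s[i][4]>amin]
YEL=((20,150,90),(32,255,255)); BRASS=((10,110,60),(22,255,255))
E
python3 - <<'E'
from h import *
for n in("top","scene"):
    d=np.load(n+"0.npz");K,T,im=d["camera_matrix"],d["world_from_camera"],d["frame"]
    p={"top":[(330,281),(388,270)],"scene":[(276,203),(232,215)]}[n]
    for q in p: print(n,q,cv2.cvtColor(im,cv2.COLOR_BGR2HSV)[q[1],q[0]])
    print("yel",blobs(mask(im,*YEL,k=2),10)); print("brass",blobs(mask(im,*BRASS,k=2),8))
d=np.load("top0.npz");K,T=d["camera_matrix"],d["world_from_camera"]
print("keeper top",onz(K,T,(330.5,281),.158),"knob",onz(K,T,(388,270),.21))
for q,z in [((485,286),.165),((338,290),.165),((338,197),.115),((472,195),.115)]: print(q,onz(K,T,q,z))
E
```

```text
top (330, 281) [ 22 255 165]
top (388, 270) [ 18 204 136]
yel [([323, 272, 17, 20, 310], [330.9, 281.3])]
brass [([273, 246, 14, 15, 168], [279.4, 252.9]), ([385, 267, 8, 12, 62], [388.9, 272.3]), ([323, 272, 17, 20, 322], [331.3, 281.5])]
scene (276, 203) [ 23 241 147]
scene (232, 215) [ 21 129  75]
yel [([266, 196, 19, 14, 146], [274.6, 202.2])]
brass [([506, 0, 6, 3, 17], [508.5, 0.9]), ([513, 0, 127, 30, 1240], [578.7, 10.5]), ([528, 20, 5, 4, 14], [530.1, 21.6]), ([610, 21, 3, 4, 10], [611.2, 22.5]), ([511, 22, 5, 3, 12], [513.2, 22.8]), ([520, 22, 7, 4, 16], [522.8, 23.8]), ([490, 27, 4, 4, 13], [491.2, 28.4]), ([544, 26, 5, 2, 10], [546.0, 26.5]), ([499, 29, 6, 6, 20], [501.0, 31.0]), ([528, 29, 3, 4, 10], [529.0, 30.5]), ([532, 28, 15, 14, 102], [540.2, 34.2]), ([567, 33, 4, 4, 10], [568.3, 34.4]), ([502, 37, 3, 4, 11], [502.9, 38.6]), ([409, 54, 6, 3, 16], [411.6, 55.1]), ([397, 58, 243, 79, 3395], [527.4, 97.6]), ([446, 95, 6, 6, 15], [448.1, 97.3]), ([596, 139, 7, 10, 45], [598.6, 143.7]), ([604, 146, 4, 4, 14], [605.3, 147.6]), ([267, 199, 5, 8, 20], [268.8, 202.4]), ([316, 198, 33, 58, 1035], [332.6, 231.6]), ([274, 200, 11, 16, 69], [280.9, 207.6]), ([227, 209, 10, 19, 113], [231.9, 218.1])]
keeper top [0.4892125  0.03654758 0.158     ] knob [ 0.51441554 -0.07836702  0.21      ]
(485, 286) [ 0.47924586 -0.28321156  0.165     ]
(338, 290) [0.4709164  0.02089978 0.165     ]
(338, 197) [0.67103669 0.01977969 0.115     ]
(472, 195) [ 0.67384149 -0.27290161  0.115     ]
```

```bash
cat >> h.py <<'E'
def shot(arm,name):
    p,r=arm.get_position(),arm.get_ee_rot()
    c=arm.read_camera("wrist"); T=np.eye(4);T[:3,:3]=R.from_rotvec(r).as_matrix();T[:3,3]=p
    T=T@c["tool_from_camera"]; cv2.imwrite(f"pics/{name}.png",c["frame"]); np.savez(name+".npz",frame=c["frame"],K=c["camera_matrix"],T=T)
def down(yaw): # tool z down, tool y along case y, tool x toward case -x
    return (R.from_euler("z",yaw)*R.from_matrix(np.diag([-1.,1,-1]))).as_rotvec()
E
python3 - <<'E'
from h import *
from cell import arm
arm.move_pose([.49,.09,.36],down(.027)); shot(arm,"w1")
arm.move_l([.49,-.10,.36],feed=.2); shot(arm,"w2")
print(arm.get_clock(),arm.get_position(),arm.get_joints())
for n in("w1","w2"):
    im=np.load(n+".npz")["frame"]; print(n,blobs(mask(im,*YEL),60),blobs(mask(im,*BRASS),60))
E
```

```text
3.45 [ 0.49006616 -0.09902416  0.36003878] [-3.57509582e-01 -1.36977097e-01  1.64173699e+00  3.85863990e-04
  1.63691377e+00 -1.95652005e+00]
w1 [([239, 176, 44, 52, 2023], [259.7, 201.8])] [([242, 175, 41, 53, 1424], [267.5, 199.1]), ([333, 202, 63, 75, 3421], [366.0, 236.7]), ([90, 219, 36, 38, 759], [107.6, 237.2]), ([64, 311, 42, 75, 1511], [80.3, 348.7]), ([536, 313, 36, 73, 1251], [557.6, 354.4]), ([283, 400, 357, 25, 6680], [476.6, 414.6])]
w2 [([436, 181, 56, 53, 2008], [468.5, 205.9])] [([436, 180, 55, 53, 1502], [463.8, 201.7]), ([482, 206, 74, 61, 3436], [517.5, 238.5]), ([331, 224, 21, 39, 641], [342.0, 242.4]), ([547, 252, 34, 30, 745], [563.8, 266.6]), ([64, 311, 42, 75, 1458], [80.0, 349.8]), ([530, 312, 42, 74, 1518], [554.9, 348.9]), ([283, 399, 357, 26, 6801], [478.7, 414.4])]
```

View pics/w1.png

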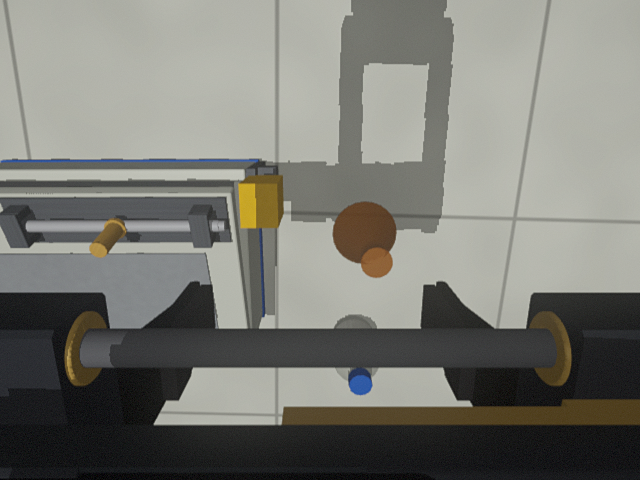

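View pics/w2.png

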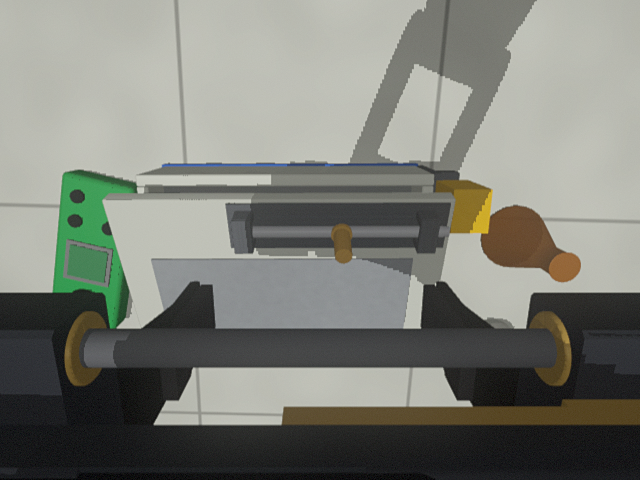

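The two wrist views show the knob, with its top at about (98,247) in w1 and (343,256) in w2. The keeper's top and side faces show at (262,201) and (465,206). The joint 6 reading is fine. I'll zoom in to get the keeper corners.

Run:
```python
from h import *
out=[]
for n,(x,y) in(("w1",(220,160)),("w2",(420,165)),("w1",(75,205)),("w2",(310,210))):
    im=np.load(n+".npz")["frame"]; c=im[y:y+75,x:x+90]; out.append(cv2.resize(c,None,fx=4,fy=4,interpolation=cv2.INTER_NEAREST))
o=np.vstack([np.hstack(out[:2]),np.hstack(out[2:])]);cv2.imwrite("pics/z1.png",o)
```

```text
(no output)
```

View pics/z1.png

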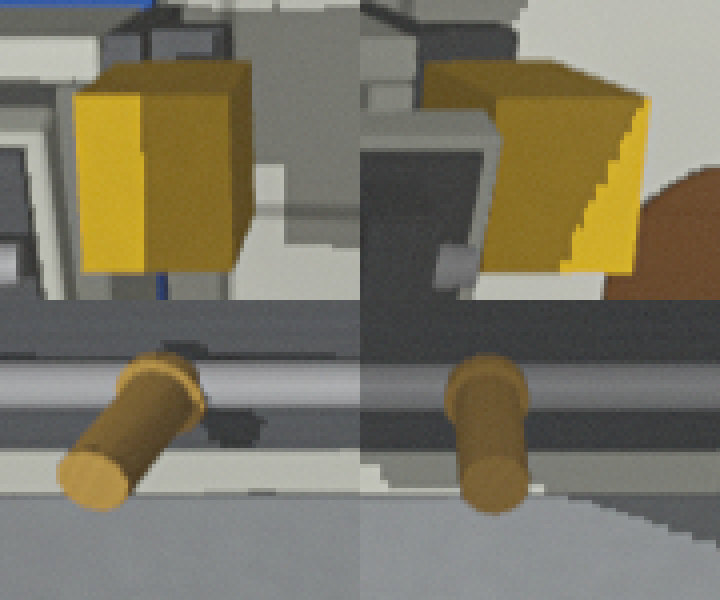

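Run:
```python
from h import *
a=np.load("w1.npz");b=np.load("w2.npz")
P={"FR":((277.75,183.2),(492.5,189.5)),"BR":((277.8,228),(488.5,233)),"FL":((239,183),(454.25,189.5)),"BL":((240,228),(450,233)),"knobtop":((98.75,250),(343.5,256.75))}
X={}
for k,(u,v) in P.items():
    u=np.array(u)-.5;v=np.array(v)-.5
    X[k],e=tri([ray(a["K"],a["T"],u),ray(b["K"],b["T"],v)]); print(k,X[k].round(4),np.round(e,4))
print("sizes",np.linalg.norm(X["FR"]-X["FL"]),np.linalg.norm(X["FR"]-X["BR"]))
d=X["BR"]-X["FR"];print("yaw from side",np.arctan2(d[1],d[0])); d=X["BL"]-X["FL"];print(np.arctan2(d[1],d[0]));d=X["FR"]-X["FL"];print(np.arctan2(-d[0],d[1]))
# blue front bottom edge in w2: fit line, z~0
m=mask(b["frame"],(105,120,40),(130,255,255),1); ys,xs=np.nonzero(m[150:180,150:430]);
pts=np.array([onz(b["K"],b["T"],(x+150,y+150),0.003) for x,y in zip(xs,ys)])
l=cv2.fitLine(pts[:,:2].astype(np.float32),cv2.DIST_HUBER,0,.01,.01).ravel();print("blue",len(pts),l,np.arctan(-l[0]/l[1]))
print("keeper centre",np.mean([X[k] for k in("FR","BR","FL","BL")],0))
```

```text
FR [0.469  0.0544 0.1525] [0.0003 0.0003]
BR [0.5083 0.0549 0.1561] [0.0001 0.0001]
FL [0.4698 0.0204 0.1531] [0.0004 0.0004]
BL [0.5096 0.0207 0.1546] [0.0001 0.0001]
knobtop [ 0.5161 -0.0787  0.211 ] [0.0003 0.0003]
sizes 0.03400087097098379 0.03944518894695377
yaw from side 0.011165229177835611
0.006070634640931309
0.022324147013037345
blue 439 [ 0.02734435 -0.9996261   0.46771288 -0.15174992] 0.027347758
keeper centre [0.48915846 0.0375955  0.15405565]
```

Two-view sizes match the given ones (34.0 × 39.4 mm), and so do the yaw and the blue front edge. The keeper top at z≈0.154 puts the hole near z≈0.132, about 4.5 mm below nominal. The lid is at ≈0.29 and the travel at ≈3 mm. Next I'll grasp the knob with the jaws along the travel.

```bash
cat >> h.py <<'E'
YAW=.025; C=np.array([.5665,-.1307,0]); RC=R.from_euler("z",YAW).as_matrix()
def pt(a,t,h): # world of point on knob axis h above rod axis
    l=np.array([.1-.175*np.cos(a)+(.027+h)*np.sin(a),.05+t,.1+(.027+h)*np.cos(a)+.175*np.sin(a)])
    # sign check: raising front rotates top towards hinge
    return C+RC@l
GH=.033
def tcp(a,t): return pt(a,t,GH)-np.array([0,0,.019])
def cf(arm): return RC.T@np.array(arm.get_force())
E
python3 - <<'E'
from h import *
from cell import arm
p=tcp(.29,.0033); print(p)
arm.move_pose(p+[0,0,.06],down(YAW)); print("free",cf(arm))
arm.move_l(p,feed=.08); print("at",arm.get_position(),cf(arm))
shot(arm,"w3")
arm.command_gripper(0.0); print("w",arm.get_width(),cf(arm),arm.get_position(),arm.get_clock()); shot(arm,"w4")
E
```

```text
[ 0.51464789 -0.07867991  0.18853627]
free [ 0.33535219 -1.4073182   0.78843767]
at [ 0.5149735  -0.07877581  0.18892501] [-0.09243699 -0.94818886  0.36776271]
w 0.013184193591704666 [-0.12896053  0.95091841 -0.3421187 ] [ 0.51465554 -0.07859776  0.18855036] 6.1167
```

View pics/w4.png

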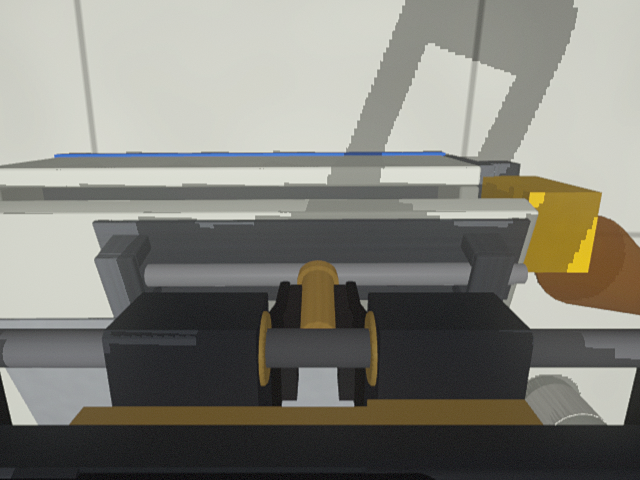

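The picture shows the knob held between the pads (width 13.2 mm). Next I'll press the lid down along its arc.

Run:
```python
from h import *
from cell import arm
for a in np.linspace(.29,.03,8)[1:]:
    arm.move_l(tcp(a,.0033),feed=.04); print(round(a,3),cf(arm).round(2),(np.array(arm.get_position())-tcp(a,.0033)).round(4))
print(arm.get_width(),arm.get_clock()); shot(arm,"w5"); cv2.imwrite("pics/s5.png",arm.read_camera("scene")["frame"])
```

```text
0.253 [2.63 1.18 0.08] [ 0.0004 -0.     -0.    ]
0.216 [ 6.03  0.76 -0.23] [ 0.0005 -0.0001 -0.0002]
0.179 [6.4  1.43 0.78] [ 0.0009 -0.0002  0.    ]
0.141 [ 6.95 -0.13  1.41] [ 0.0013 -0.0002  0.0003]
0.104 [7.47 0.94 2.3 ] [ 0.0016 -0.0003  0.0006]
0.067 [7.68 0.56 2.3 ] [ 0.0018 -0.0004  0.0008]
0.03 [7.25 0.38 3.24] [ 0.0021 -0.0005  0.0011]
0.013271924203264665 8.4417
```

View pics/w5.png

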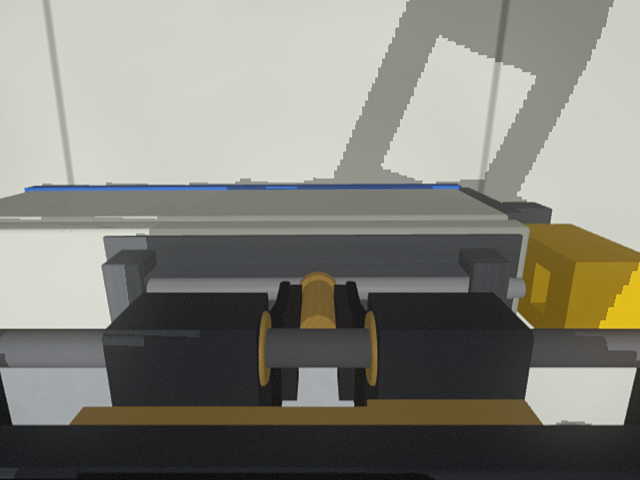

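Lid down (angle ≈0.036), and the rod tip at (515,288) is short of the keeper face. The servo is soft, about 3.5 N/mm, which suits feeling for the hole. Next I'll advance gently.

```bash
cat >> h.py <<'E'
def state(arm):
    p=RC.T@(np.array(arm.get_position())-C)
    return (p[1]-.05), p[2], cf(arm)
def show(arm,tag,a,t):
    y,z,f=state(arm); zr=z-.014
    print(tag,"cmd a%.3f t%.1f | t%.2f rodz %.2f"%(a,t*1e3,y*1e3,zr*1e3),f.round(1)); return y,z,f
def push(arm,a,t0,t1,step=.0005,fmax=9,feed=.01):
    t=t0
    while t<t1-1e-9:
        t=min(t+step,t1); arm.move_l(tcp(a,t),feed=feed)
        f=cf(arm)[1]
        if f<-fmax: show(arm,"STOP",a,t); return t,False
    show(arm,"reached",a,t); return t,True
E
python3 - <<'E'
from h import *
from cell import arm
arm.move_l(tcp(.03,.008),feed=.02); show(arm,"",.03,.008)
t,ok=push(arm,.03,.008,.018,.001,8,.02); print(arm.get_clock(),arm.get_width())
E
```

```text
cmd a0.030 t8.0 | t7.20 rodz 133.46 [ 7.2 -0.7  3.8]
reached cmd a0.030 t18.0 | t16.65 rodz 133.49 [ 7.8 -2.3  3.2]
11.425 0.013226121200734405
```

Run:
```python
from h import *
from cell import arm
t,ok=push(arm,.03,.018,.030,.0015,8,.02); print(arm.get_clock(),arm.get_width()); shot(arm,"w6")
```

```text
reached cmd a0.030 t30.0 | t28.24 rodz 133.13 [ 7.  -5.   1.3]
13.425 0.013236511418234726
```

View pics/w6.png

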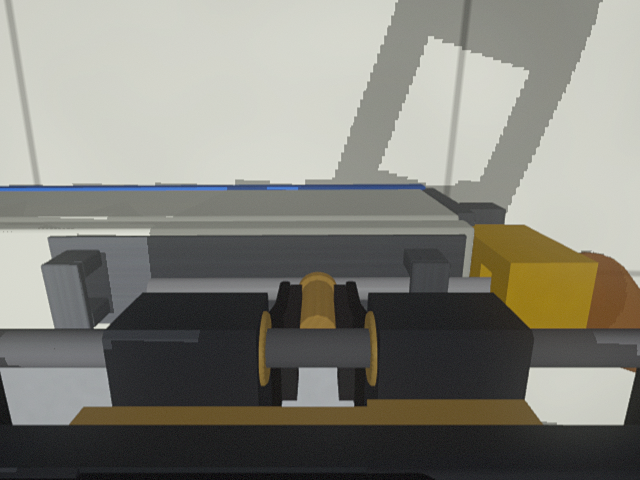

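The rod is in the hole. Relative to the +y guide its tip should be at about column 525, but the visible rod stops at 490, hidden by the keeper. Push is only 5 N, so I'll carry on gently to the back.

Run:
```python
from h import *
from cell import arm
t=.030
arm.move_l(tcp(.025,t),feed=.01); show(arm,"low",.025,t)
for k in range(20):
    t+=.001; arm.move_l(tcp(.025,t),feed=.015); y,z,f=show(arm,"",.025,t)
    if f[1]<-10: break
print(arm.get_clock(),arm.get_width())
```

```text
low cmd a0.025 t30.0 | t28.75 rodz 132.63 [ 6.7 -2.7  3.8]
 cmd a0.025 t31.0 | t29.86 rodz 132.63 [ 6.8 -1.8  4.3]
 cmd a0.025 t32.0 | t30.88 rodz 132.64 [ 7.1 -1.   4.2]
 cmd a0.025 t33.0 | t31.92 rodz 132.63 [ 6.9 -0.8  3.5]
 cmd a0.025 t34.0 | t32.94 rodz 132.65 [ 6.4 -1.4  3.7]
 cmd a0.025 t35.0 | t33.92 rodz 132.62 [ 5.8 -1.7  3.4]
 cmd a0.025 t36.0 | t34.93 rodz 132.62 [ 6.4 -1.1  4.2]
 cmd a0.025 t37.0 | t35.91 rodz 132.65 [ 6.8 -0.8  4.2]
 cmd a0.025 t38.0 | t36.92 rodz 132.65 [ 6.  -2.2  3.8]
 cmd a0.025 t39.0 | t37.93 rodz 132.64 [ 6.6 -2.2  4.5]
 cmd a0.025 t40.0 | t38.95 rodz 132.66 [ 5.8 -1.2  3.3]
 cmd a0.025 t41.0 | t39.91 rodz 132.63 [ 6.5 -1.8  3.5]
 cmd a0.025 t42.0 | t40.55 rodz 132.67 [ 6.4 -3.5  3.6]
 cmd a0.025 t43.0 | t40.62 rodz 132.74 [ 6.3 -6.4  3.9]
 cmd a0.025 t44.0 | t40.69 rodz 132.86 [ 5.2 -9.7  2. ]
 cmd a0.025 t45.0 | t40.76 rodz 132.92 [  5.  -13.5   3.5]
17.475 0.013343076403132375
```

The bolt has hit a firm stop at 40.6 mm. I'll ease the push off, open the jaws slightly, lift and inspect.

Run:
```python
from h import *
from cell import arm
arm.move_l(tcp(.025,.0415),feed=.01); show(arm,"relax",.025,.0415)
arm.command_gripper(.03); show(arm,"open",.025,.0415)
p=np.array(arm.get_position()); p[2]+=.05; arm.move_l(p,feed=.06)
arm.move_l([.49,-.10,.36],feed=.15); shot(arm,"w7")
arm.move_l([.49,.09,.36],feed=.2); shot(arm,"w8"); print(arm.get_clock(),cf(arm))
for n in("s","t"): cv2.imwrite(f"pics/{n}7.png",arm.read_camera({"s":"scene","t":"top"}[n])["frame"])
```

```text
relax cmd a0.025 t41.5 | t40.46 rodz 132.74 [ 5.6 -1.4  4.6]
open cmd a0.025 t41.5 | t41.53 rodz 131.17 [ 0.   0.2 -0. ]
22.1083 [ 0.19806031  0.21089355 -0.21777898]
```

View pics/w7.png

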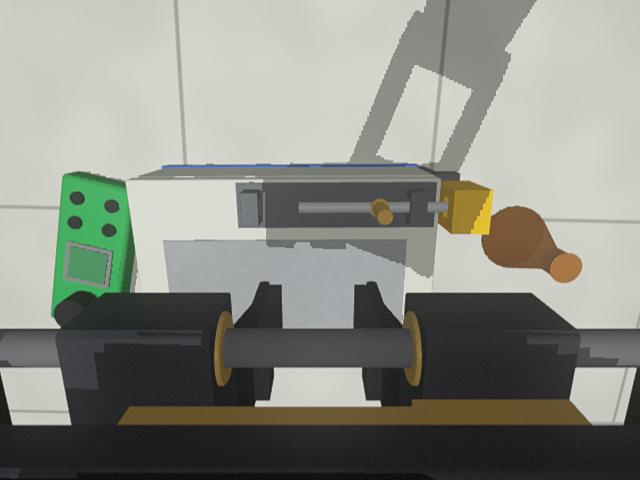

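View pics/w8.png

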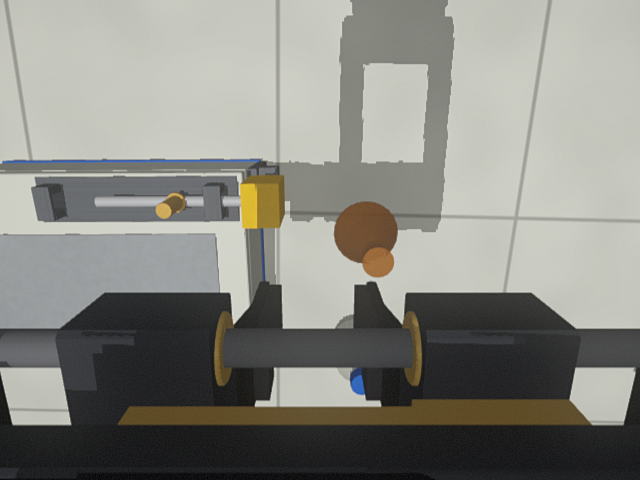

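View pics/t7.png

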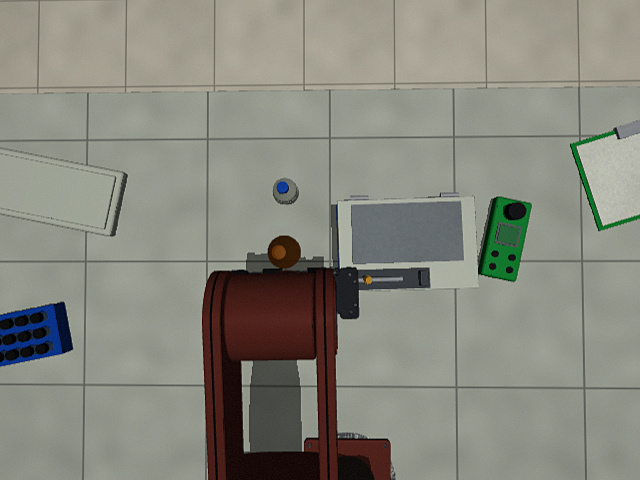

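The lid is down and the bolt runs into the keeper: knob top at about (385,217) in w7 and (163,212) in w8. The flask, bottle and meter are where they were. Now I'll measure the travel.

Run:
```python
from h import *
out=[]
for n,(x,y) in(("w7",(355,185)),("w8",(140,185))):
    im=np.load(n+".npz")["frame"]; out.append(cv2.resize(im[y:y+45,x:x+50],None,fx=8,fy=8,interpolation=cv2.INTER_NEAREST))
cv2.imwrite("pics/z2.png",np.hstack(out))
```

```text
(no output)
```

View pics/z2.png

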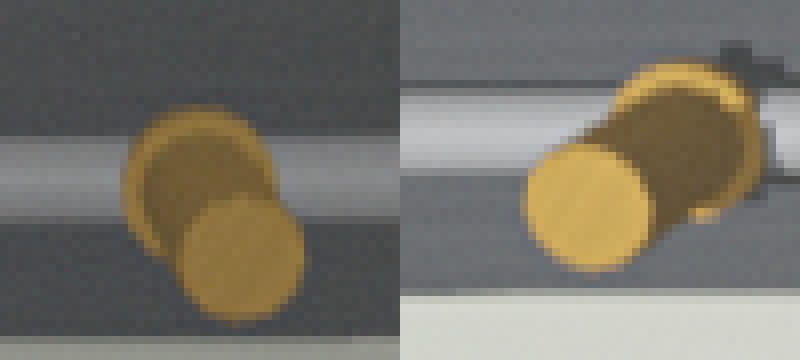

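Run:
```python
from h import *
a=np.load("w7.npz");b=np.load("w8.npz")
u=np.array([355+242/8-.5,185+258/8-.5]);v=np.array([140+(590-400)/8-.5,185+207/8-.5])
p,e=tri([ray(a["K"],a["T"],u),ray(b["K"],b["T"],v)]); l=RC.T@(p-C); print(p,e,"travel",l[1]-.05,"z",p[2],"angle~",(p[2]-.165)/.175)
```

```text
[ 0.49198092 -0.04224998  0.17101639] [np.float64(1.445725237534615e-06), np.float64(1.445725237442363e-06)] travel 0.040285163772840415 z 0.17101638641515224 angle~ 0.03437935094372704
```

Run:
```python
from cell import arm
print(arm.get_clock(),arm.get_force()); arm.hand_in()
```

```text
22.2083 [-0.54050549 -0.25566141 -0.21064558]
the job is handed in; nothing more can be done
```

The lid is shut and bolted, and I handed the job in at 22.2 s of the 72 s allowed; hand-in gives no verdict.

**What I did:** I gripped the knob and pressed the lid down along its arc with the bolt still about 3 mm out. I then felt forward with light pushes. The rod went into the hole on the first try, at the height I had estimated from the keeper's top (hole about 4.5 mm below nominal). I pushed on to a firm stop at about 40.6 mm, then eased off, opened the jaws slightly and lifted clear. The highest push I read was 13.5 N, at the final stop; the limit is 25 N.

**Last checks:**
- **Bolt and lid:** with nothing touching them, two wrist views put the bolt's travel at 40.3 mm and the lid at about 0.034 rad. The angle needed is below 0.13, and the positions are good to about 2 mm.
- **Other objects:** the flask, bottle and meter look unmoved in the before and after pictures. I compared these by eye and did not measure them.

**What disagreed:** estimates of the case's yaw ranged from 0.006 to 0.027 rad. I used 0.025, which matched the case's front edge. Side drag of 6–8 N across the jaws while the lid was held down did no harm.

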